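Lock the parts drawer with the rod, by feel

ROBOT

A 6-joint arm with a two-finger parallel gripper is mounted at the origin on the work surface. World frame = base frame: x ahead of the robot, y to its left, z up, the work surface at z = 0. Lengths are in m, angles in rad, forces in N, time in s.
With the tool pointing down it reaches from about 0.375 to 0.975 m from the base axis. Payload 3.8 kg.
Tool frame: the origin (TCP) lies midway between the tips of the shut fingers; the grasp point (between the pads) lies grip_point_offset behind it (grip_point_offset is the distance from the TCP to the grasp point, in m); z points along the fingers, y is the direction in which the jaws open and shut (so a half turn about z gives the same grasp; the last joint's range is limited). The gripper opens to 88 mm and grips with 3 to 60 N. Pads are 18 mm wide; open, the fingers measure 123 mm over their backs; the gripper's body (75 mm by 187 mm) begins 45 mm behind the grasp point.
Start: joints at [1.125, 0.264, 1.604, -0, 1.274, -0.037], TCP at [0.268, 0.619, 0.239] pointing down, gripper open.
Joint ranges: [-2.63, 2.63], [-0.94, 2.18], [0.31, 2.57], [-1.31, 4.45], [0, 2.66], [-2.55, 2.55]. Speed limits (rad/s): [2.57, 2.57, 3.14, 3.14, 3.14, 3.14].

INTERFACE

Orientations are given as a rotation vector (axis times angle).
In Python, from cell import read_state, grab_frame, close_job, grip_point_offset gives the robot as it stands. The module is installed in compiled form; this text tells all that it offers.
- The arm moves only by the shell command python3 -m crank 'ROWS'. ROWS is a JSON object of lists of equal length, an entry for each row: "claw": the closure, from -1 (fully open) to 1 (shut); "delta_pos": the shift along the tool's x, y, z in m, a list of three; "rotation": the turn, a rotation vector about the tool's x, y, z in degrees, a list of three. A call has 1 to 8 rows; each row is the pose to reach, as a shift and turn from the pose measured when the call began, along the tool's axes at that moment; what a row does not reach only later rows make up. A row lasts 1/12 s, in which the tool goes at most 41.7 mm and 7.16 degrees, less where a joint would pass 70% of its speed; a pose out of reach is approached as far as the arm can. A call with a gripper value outside its range is refused whole. The fingers move at their own pace and stop on an object; the grip force is fixed at half the most. Time passes only in rows, so rows that repeat a pose let the fingers close. It gives the time, the measured TCP pose, the force and the opening at its end, in the units of the state.
- read_state(): the state, without advancing time (a new reading comes with each control period).
- grab_frame(name): name is "scene" or "top"; returns a dict with "frame" (480x640x3 uint8, red, green, blue), "mtx" (3x3 intrinsics, pixels), "pose" (4x4, takes a point from camera to world coordinates). Camera axes: x right, y down, z forward; pixel columns grow to the right and rows downward; lengths in m; the calibration is good to about 2 mm. A picture is of the moment at which its call begins. There is no depth.
- close_job(): hands the job in, once; it reports no verdict.
The state is a dict: "clock": time; "joint_pos": joint angles; "dq": joint speeds; "joint_efforts": joint torques, N m; "tcp_pos": TCP position; "orientation": TCP orientation; "force": force on the tool from outside, world axes, zero at the start; "wrist_torque": the same for the moment, N m; "gripper_width": finger opening in m.
Only numpy, scipy, OpenCV 4.12 (cv2) and the standard library are available. Lean on these libraries where they do the work, as an engineer would, in place of code of your own. Each camera call takes 0.05 s, during which the arm holds its last target.

TASK

Lock up the repair desk's parts drawer for the night: push the blue drawer fully shut, then take the orange-handled locking rod from the tool stand, put it down through the slot in the cabinet's top and feel along for the hidden hole in the drawer's lock strip. Drop the rod fully home, with its collar down on the slot's guide, and let go of it there. Leave everything else on the desk and in the stand as it is.

Things in the scene. Friction and masses are not known exactly. Their poses are not given: they have to be found in the camera images.
- cabinet: White steel cabinet, fixed to the desk, with one blue drawer. 170 deep (its x) x 220 wide (its y) x 125 high. Origin: centre of its underside; its x axis points from the drawer front to the back, z up. Its top is closed but for the slot (slot) in its rear half; a small tin stands on its front half.
- slot (a point): Middle of the slot in the cabinet's top, level with the top of the dark cast guide round it: 135 above the desk, 10 proud of the cabinet's top, 50 behind the cabinet's centre; axes as the cabinet's. The slot runs along the cabinet's y, 64 long and 14 wide, its mouth bevelled to 18 wide in the top 3. The guide is 92 x 38 outside.
- strip_face (a point): Point of the cabinet 57 straight below slot, level with the lock strip's upper face. The flat black strip, 26 wide, 8 thick, free below, lies under the whole slot only while the drawer is shut. Its one round hole, 13 across, is on the slot's centre line, anywhere up to 20 to either side (+-y) of this point: not visible, to be felt for. Elsewhere it is solid and does not give.
- drawer (a joint): How far the drawer is open, in m: 0 shut (against its stop), starts 0.03 to 0.06 open, at most 0.11. It slides along the cabinet's x, needs about 3 N to move and stays where it is left.
- drawer_handle (a point): Middle of the drawer's handle, an aluminium bar 8 thick and 90 long along the cabinet's y, standing 24 out from the blue front and 88 above the desk. It moves with the drawer. The front panel is 218 wide, from 16 to 120 above the desk.
- rod: Locking rod, loose, upright in one of the stand's three holes; 146 long, 0.12 kg. Origin: centre of its lower tip; z runs up the rod. Round steel shank 10 thick, 95 long, its last 6 tapered to 6 at the tip; then a collar 28 in diameter, 5 thick; then an orange flat-sided grip 18 thick (its x) x 34 wide (its y) x 46 high, 100 to 146 above the tip.
- rod_tip (a point): Centre of the rod's lower tip, axes as the rod's. When the rod is fully home it lies 95 below slot, 38 below the lock strip's upper face.
- rod_collar (a point): Centre of the underside of the rod's collar, 95 above the tip. When the rod is fully home it is level with slot.
- stand: Wooden tool stand, fixed, 56 (its x) x 166 (its y) x 60 high, origin: centre of its underside, z up. Three upright holes, 11.5 across and 50 deep, in a row along its y, 55 apart, the middle one at its centre. The rod stands in one of them, tip 10 above the desk, its grip's flat sides facing the stand's +x and -x; two nut drivers stand in the others.
- driver_a: Nut driver, blue round handle 22 in diameter, total length 147, upright in the stand; bystander. Origin: its lower tip.
- driver_b: Nut driver, yellow round handle 22 in diameter, total length 147, upright in the stand; bystander. Origin: its lower tip.
- tin: Round metal screw tin, 50 in diameter, 20 high, on the cabinet's top; bystander. Origin: centre of its underside.
- dish: Magnetic screw pad, a dark steel disc 72 in diameter, 10 high, with a few screws on it, loose on the desk; bystander. Origin: centre of its underside.
- phone: Black phone, 72 x 148 x 8, on the green-edged mat; bystander. Origin: centre of its underside.
- loupe: Black loupe, 42 in diameter, 24 high, on the same mat; bystander. Origin: centre of its underside.

How it is judged:
By the outcome, as a careful person would: the job done as asked, in the order asked, and still so for the second after the job is handed in, with the robot touching nothing.
It also fails if it takes over 54 s, if anything falls off the work surface, if the arm or the gripper's body presses on something with over 40 N, if the wrist force passes 120 N, or if a joint passes its speed limit or range.

## Working session

There is one attempt and no reset: what is moved stays moved. The work goes in short steps, Python scripts to look and compute and a shell command to move; the robot and the scene stay as the last step left them, time stands still between calls to the robot, and variables do not carry over. Pictures are saved under pics/ and viewed, and the job is handed in when it is done.

```bash
mkdir -p pics; ls; python3 - <<'E'
from cell import *
import cv2,numpy as np
print(read_state(), grip_point_offset)
for n in("scene","top"):
    f=grab_frame(n); cv2.imwrite(f"pics/{n}0.png",f["frame"][:,:,::-1]); print(n,f["mtx"],f["pose"])
E
```

```text
pics
{'clock': 0.0, 'joint_pos': array([ 1.12508818e+00,  2.64763661e-01,  1.60534647e+00,  2.43430368e-05,
        1.27369865e+00, -3.69227204e-02]), 'dq': array([ 0.00015914, -0.00031892, -0.00191195,  0.00192345, -0.00070212,
       -0.00044387]), 'joint_efforts': array([ 1.08694807e-03, -5.02113640e+01, -3.56876206e+01,  7.26511097e-02,
        2.92292715e-02, -1.74058391e-04]), 'tcp_pos': array([0.26801585, 0.6187474 , 0.23739579]), 'orientation': array([-0.63755563, -3.07565384,  0.00337089]), 'force': array([ 0.85181837,  0.78183561, -0.71751609]), 'wrist_torque': array([-0.00358464,  0.04444836, -0.02347236]), 'gripper_width': 0.08779854780684437} 0.0187
scene [[621.75596575   0.         314.20505779]
 [  0.         621.75596575 225.82756131]
 [  0.           0.           1.        ]] [[ 0.53472267  0.64910578 -0.54104838  1.28060981]
 [ 0.84500325 -0.40587203  0.34819162 -0.48238169]
 [ 0.00641678 -0.6433736  -0.76552547  1.15739871]
 [ 0.          0.          0.          1.        ]]
top [[478.28527008   0.         316.99021949]
 [  0.         478.28527008 244.10162513]
 [  0.           0.           1.        ]] [[-0.02230636 -0.98130299  0.19117237  0.35134526]
 [-0.99963187  0.02484629  0.01089905  0.00190135]
 [-0.01544519 -0.19085888 -0.98149597  1.04415261]
 [ 0.          0.          0.          1.        ]]
```

View pics/scene0.png

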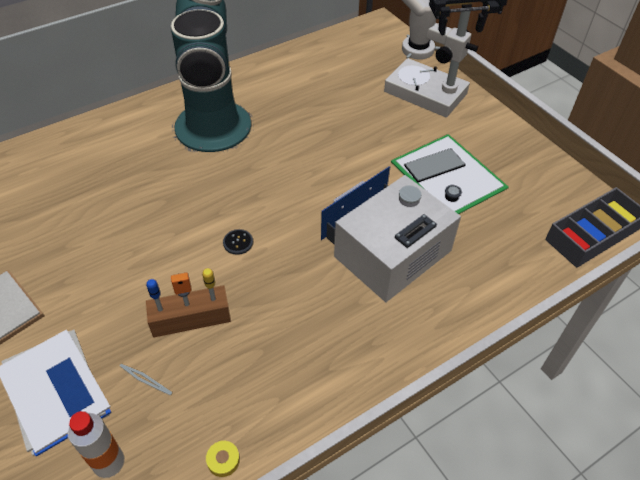

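View pics/top0.png

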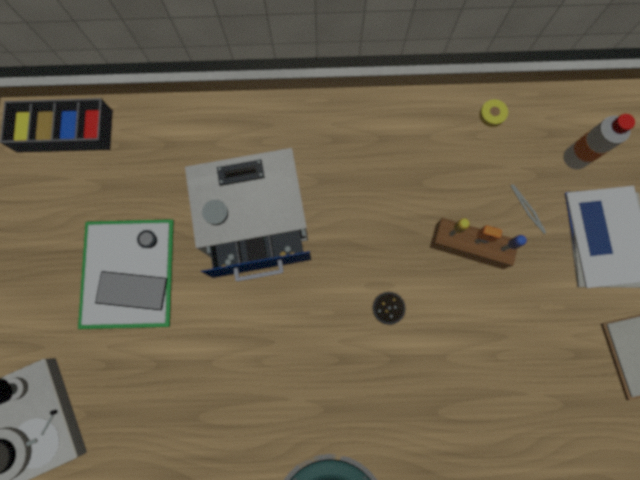

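The scene view shows the cabinet with its drawer open near (395,235) and the stand near (188,305), with the orange grip in the middle at (180,283). In the top view the cabinet is at about (245,205), the slot at (241,171), the handle at (259,271) and the stand at (477,242). I'll zoom in next.

```bash
python3 - <<'E'
import cv2,numpy as np
s=cv2.imread("pics/scene0.png");t=cv2.imread("pics/top0.png")
def c(im,x,y,w,h,k): return cv2.resize(im[y:y+h,x:x+w],(400,300),interpolation=cv2.INTER_CUBIC)
a=np.vstack([np.hstack([c(s,310,160,160,140*0+120,0),c(s,130,255,120,90,0)]),np.hstack([c(t,180,140,160,120,0),c(t,420,200,120,90,0)])])
cv2.imwrite("pics/zoom0.png",a)
cv2.imwrite("pics/zoomT.png",cv2.resize(t[140:290,170:370],(800,600),interpolation=cv2.INTER_CUBIC))
E
```

```text
(no output)
```

View pics/zoom0.png

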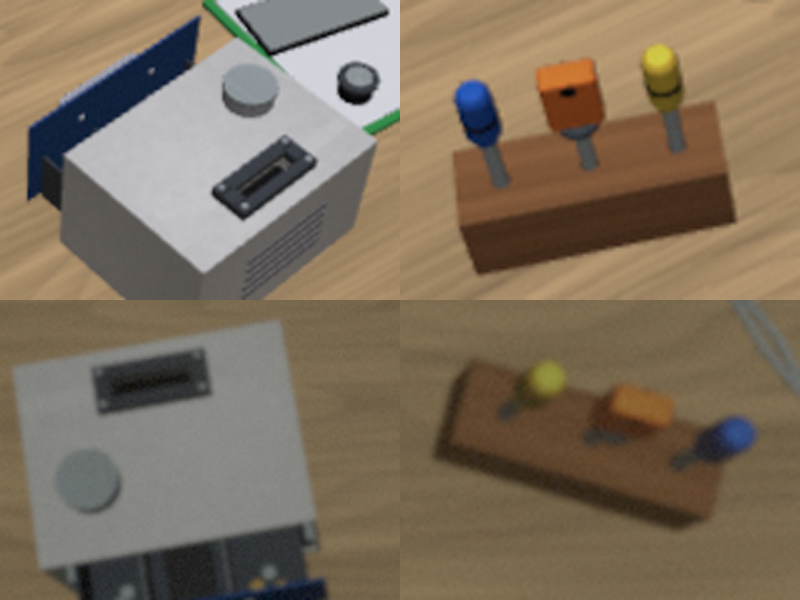

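View pics/zoomT.png

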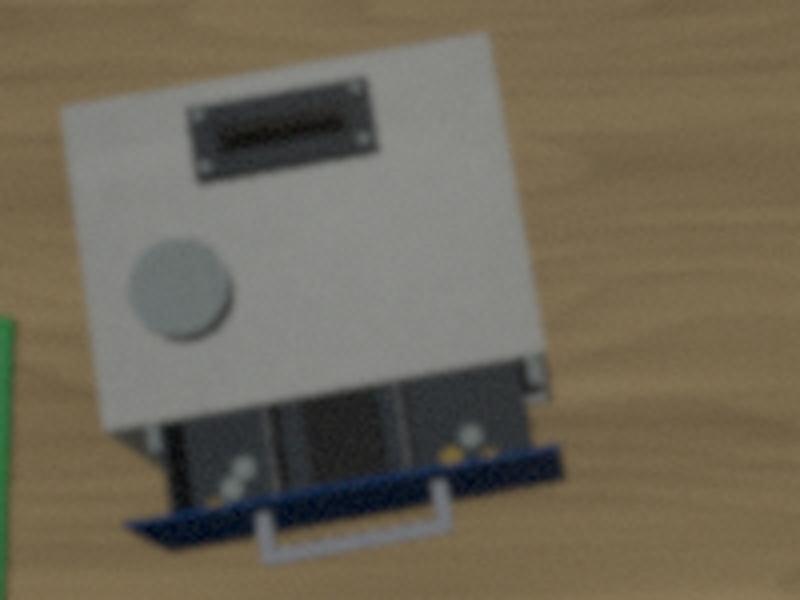

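```bash
cat > h.py <<'E'
import cv2,numpy as np
from cell import *
C={}
def cam(n):
    if n not in C:
        C[n]=grab_frame(n)
    return C[n]
def ray(n,uv):
    f=cam(n);d=np.linalg.inv(f["mtx"])@[uv[0],uv[1],1];d=f["pose"][:3,:3]@d
    return f["pose"][:3,3],d/np.linalg.norm(d)
def plane(n,uv,z):
    o,d=ray(n,uv);return o+d*(z-o[2])/d[2]
def tri(us,ut):
    o1,d1=ray("scene",us);o2,d2=ray("top",ut)
    k=np.linalg.lstsq(np.c_[d1,-d2],o2-o1,rcond=None)[0]
    a,b=o1+k[0]*d1,o2+k[1]*d2
    return (a+b)/2,np.linalg.norm(a-b)
def proj(n,p):
    f=cam(n);q=np.linalg.inv(f["pose"])@np.r_[p,1];v=f["mtx"]@q[:3];return v[:2]/v[2]
def comps(m,roi,amin=15):
    x,y,w,h=roi;mm=np.zeros_like(m);mm[y:y+h,x:x+w]=m[y:y+h,x:x+w]
    cs,_=cv2.findContours(mm,cv2.RETR_EXTERNAL,cv2.CHAIN_APPROX_NONE)
    return sorted([c for c in cs if cv2.contourArea(c)>amin],key=cv2.contourArea,reverse=True)
E
python3 - <<'E'
from h import *
np.set_printoptions(precision=4,suppress=True)
S=cam("scene")["frame"];T=cam("top")["frame"]
g=lambda im:cv2.cvtColor(im,cv2.COLOR_RGB2GRAY)
hs=lambda im:cv2.cvtColor(im,cv2.COLOR_RGB2HSV)
def quad(c):
    r=cv2.minAreaRect(c);return np.array(r[0]),cv2.boxPoints(r)
cs=comps(((g(S)<100)*255).astype(np.uint8),(388,208,55,42))[0]
ct=comps(((g(T)<95)*255).astype(np.uint8),(205,150,75,42))[0]
def q4(c):
    h=cv2.convexHull(c)
    for e in np.arange(1,8,.25):
        a=cv2.approxPolyDP(h,e,True)
        if len(a)==4:return a[:,0]
    return None
for n,c in(("s",cs),("t",ct)):print(n,cv2.contourArea(c),q4(c).tolist(),quad(c)[0])
qs,qt=q4(cs).mean(0),q4(ct).mean(0)
print("slot",*tri(qs,qt),plane("scene",qs,.135),plane("top",qt,.135))
# orange
for lab,lo,hi in(("or",(5,170,100),(14,255,255)),("ye",(22,150,80),(32,255,255)),("bl",(108,150,60),(125,255,255))):
    c1=comps(cv2.inRange(hs(S),lo,hi),(130,255,120,90))[0];c2=comps(cv2.inRange(hs(T),lo,hi),(420,200,120,90))[0]
    m1=quad(c1);m2=quad(c2)
    print(lab,cv2.boundingRect(c1),cv2.boundingRect(c2),*tri(m1[0],m2[0]));
    if lab=="or":print(m1[1],m2[1])
E
```

```text
s 591.5 [[436, 224], [407, 247], [395, 238], [421, 216]] [415.2 230.6]
t 809.0 [[261, 161], [263, 177], [219, 184], [218, 167]] [240.1321 172.2596]
slot [0.6807 0.1624 0.1278] 0.0023872340988431917 [0.6846 0.1566 0.135 ] [0.6787 0.1622 0.135 ]Traceback (most recent call last):
  File "<stdin>", line 21, in <module>
IndexError: list index out of range
```

```bash
python3 - <<'E'
import cv2,numpy as np
s=cv2.imread("pics/scene0.png");t=cv2.imread("pics/top0.png")
def c(im,x,y,w,h): return cv2.resize(im[y:y+h,x:x+w],(400,300),interpolation=cv2.INTER_CUBIC)
a=np.vstack([np.hstack([c(s,386,210,60,45),c(t,210,150,60,45)]),np.hstack([c(s,140,260,80,60),c(t,440,205,100,75)])])
a=np.clip(a.astype(int)*1.5,0,255).astype(np.uint8)
cv2.imwrite("pics/zoom1.png",a)
h=cv2.cvtColor(s,cv2.COLOR_BGR2HSV);ht=cv2.cvtColor(t,cv2.COLOR_BGR2HSV)
for p in((180,280),(208,273),(153,286)):print(h[p[1],p[0]])
for p in((490,233),(464,224),(519,242)):print(ht[p[1],p[0]])
E
```

```text
[ 12 190 160]
[ 28 168 207]
[110 204 126]
[ 15 173 140]
[ 31 144 145]
[111 159 109]
```

View pics/zoom1.png

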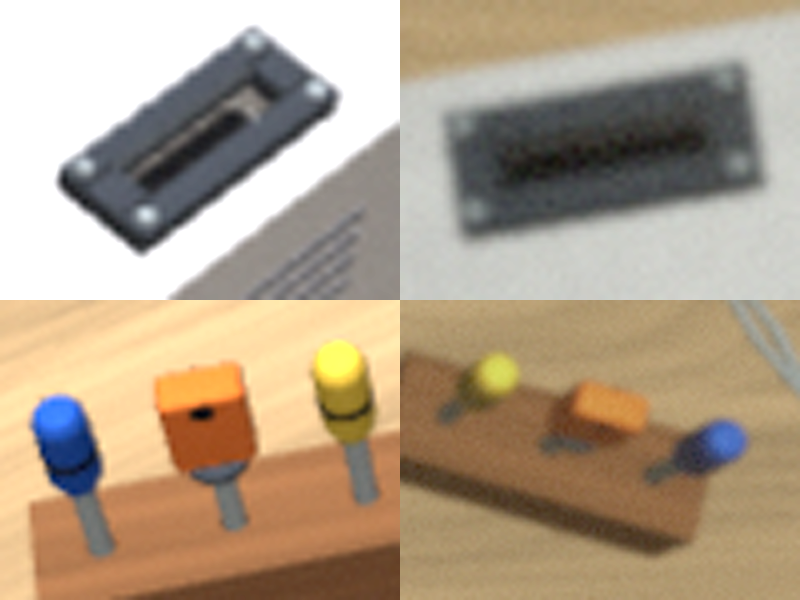

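```bash
cat > m1.py <<'E'
from h import *
np.set_printoptions(precision=4,suppress=True)
def Z(p,off,k): return ((np.array(p)+.5)/k-.5)+off
s=lambda p:Z(p,(386,210),6.6667); t=lambda p:Z(p,(210,150),6.6667)
s2=lambda p:Z(p,(140,260),5); t2=lambda p:Z(p,(440,205),4)
P=[]
for a,b in(((255,40),(76,212)),((315,90),(61,122)),((147,215),(326,78)),((85,165),(339,163))):
    p,e=tri(s(a),t(b));P.append(p);print(p,e)
P=np.array(P);print("slot",P.mean(0));
print("sides",[np.linalg.norm(P[i]-P[i-1]) for i in range(4)])
yv=(P[0]+P[1]-P[2]-P[3]);print("yaw",np.degrees(np.arctan2(-yv[0],yv[1])))
for l,a,b in(("griptop",(201,387),(211,107)),("hole_y",(367,198),(47,115)),("hole_o",(235,225),(152,145)),("hole_b",(105,252),(255,175))):
    print(l,*tri(s2(a),t2(b)))
    if l!="griptop":print(plane("scene",s2(a),.06),plane("top",t2(b),.06))
    else: print(plane("scene",s2(a),.156),plane("top",t2(b),.156))
# grip top corners
print("g scene",[plane("scene",s2(p),.156)[:2] for p in((157,375),(240,362),(245,395),(163,408))])
print("g top",[plane("top",t2(p),.156)[:2] for p in((183,82),(250,105),(240,132),(172,110))])
# handle
h=lambda p:Z(p,(170,140),4)
print("handle",[plane("top",h(p),.088) for p in((265,555),(448,523))])
print("panel",[plane("top",h(p),.120) for p in((128,524),(560,450))])
print("cabtop",[plane("top",h(p),.125) for p in((62,107),(490,35),(545,352),(105,430))])
E
python3 m1.py
```

```text
[0.6605 0.2005 0.1356] 0.00018986654386441578
[0.6881 0.2043 0.1361] 0.0020409803252729487
[0.7002 0.1253 0.1363] 0.00041261870067113506
[0.6734 0.1214 0.1359] 0.000537122480378024
slot [0.6806 0.1629 0.136 ]
sides [np.float64(0.08013738652651918), np.float64(0.027924049855637047), np.float64(0.07990677301396884), np.float64(0.02712693291635105)]
yaw 8.97984855799246
griptop [ 0.5741 -0.3669  0.0112] 0.012896531568219738
[ 0.6668 -0.3768  0.156 ] [ 0.5405 -0.3203  0.156 ]
hole_y [ 0.5597 -0.27    0.0564] 0.0007202376877480972
[ 0.5623 -0.2704  0.06  ] [ 0.5588 -0.2693  0.06  ]
hole_o [ 0.5424 -0.323   0.0567] 0.001655757374191745
[ 0.5451 -0.3228  0.06  ] [ 0.5414 -0.3227  0.06  ]
hole_b [ 0.5254 -0.3746  0.0565] 0.0027843293263361915
[ 0.5287 -0.3738  0.06  ] [ 0.5242 -0.3746  0.06  ]
g scene [array([ 0.6537, -0.3884]), array([ 0.6648, -0.3604]), array([ 0.6784, -0.3647]), array([ 0.6675, -0.3921])]
g top [array([ 0.5529, -0.3083]), array([ 0.5409, -0.3388]), array([ 0.5281, -0.3328]), array([ 0.5395, -0.3019])]
handle [array([0.4714, 0.1774, 0.088 ]), array([0.4854, 0.0851, 0.088 ])]
panel [array([0.4842, 0.2388, 0.12  ]), array([0.5157, 0.027 , 0.12  ])]
cabtop [array([0.6979, 0.2763, 0.125 ]), array([0.7305, 0.0584, 0.125 ]), array([0.564 , 0.0333, 0.125 ]), array([0.5303, 0.25  , 0.125 ])]
```

```bash
cat >> h.py <<'E'
from scipy.spatial.transform import Rotation as Ro
def go(x,y,z,yaw):
    """tool-axes shift and turn to reach world xyz (m), tool down, tool y at yaw deg"""
    s=read_state();R=Ro.from_rotvec(s["orientation"]).as_matrix()
    d=R.T@(np.array([x,y,z])-s["tcp_pos"])
    a=np.radians(yaw);ty=np.array([np.cos(a),np.sin(a),0]);tz=np.array([0,0,-1.]);Rt=np.c_[np.cross(ty,tz),ty,tz]
    rv=Ro.from_matrix(R.T@Rt).as_rotvec(degrees=True)
    print("t",round(s["clock"],2),"d mm",(d*1000).round(1),"rot",rv.round(1),"|d|",round(np.linalg.norm(d)*1000),"q6",s["joint_pos"][5].round(2))
    print(" now",s["tcp_pos"].round(4),"F",s["force"].round(1),"w",round(s["gripper_width"],4),"R",R.round(3).tolist())
E
python3 - <<'E'
from h import *
np.set_printoptions(precision=4,suppress=True)
Z=lambda p,off,k: ((np.array(p)+.5)/k-.5)+off
s2=lambda p:Z(p,(140,260),5); t2=lambda p:Z(p,(440,205),4)
print(tri(s2((201,87)),t2((211,107))))
print("g scene",[plane("scene",s2(p),.156)[:2] for p in((157,75),(240,62),(245,95),(163,108))])
HS=lambda n:cv2.cvtColor(cam(n)["frame"],cv2.COLOR_RGB2HSV)
for lab,lo,hi in(("or",(8,150,100),(18,255,255)),):
    for n,roi in(("scene",(165,268,30,32)),("top",(474,220,34,26))):
        m=cv2.inRange(HS(n),lo,hi);c=comps(m,roi)[0];print(n,cv2.boundingRect(c),cv2.contourArea(c))
go(.42,.122,.237,98.8)
go(.30,.55,.30,98.8)
E
```

```text
(array([ 0.5413, -0.3209,  0.153 ]), np.float64(0.0010298814920882311))
g scene [array([ 0.5293, -0.3333]), array([ 0.5409, -0.3029]), array([ 0.5565, -0.308 ]), array([ 0.5452, -0.3377])]
scene (171, 273, 20, 22) 294.0
top (483, 226, 19, 12) 130.5
t 0.4 d mm [-336.9 -396.     1.6] rot [ -0.   -0.  -32.2] |d| 520 q6 -0.04
 now [0.2683 0.6193 0.2385] F [ 0.3 -0.5 -0.6] w 0.0882 R [[-0.918, 0.398, -0.0], [0.398, 0.918, -0.0], [0.0, -0.0, -1.0]]
t 0.4 d mm [-56.6 -51.  -61.5] rot [ -0.   -0.  -32.2] |d| 98 q6 -0.04
 now [0.2683 0.6193 0.2385] F [ 0.3 -0.5 -0.6] w 0.0882 R [[-0.918, 0.398, -0.0], [0.398, 0.918, -0.0], [0.0, -0.0, -1.0]]
```

```bash
python3 -m crank '{"claw":[1,1,1,1,1,1,1,1],"delta_pos":[[-0.034,-0.022,0],[-0.068,-0.044,0],[-0.102,-0.066,0],[-0.136,-0.088,0],[-0.17,-0.11,0],[-0.19,-0.146,0],[-0.21,-0.182,0],[-0.23,-0.218,0]],"rotation":[[0,0,-6],[0,0,-12],[0,0,-18],[0,0,-24],[0,0,-30],[0,0,-32.2],[0,0,-32.2],[0,0,-32.2]]}'; python3 -c "
from h import *
go(.43,.124,.237,98.8)"
```

```text
clock: 1.07
tcp_pos: [0.3929, 0.326, 0.2386]
orientation: [-0.241, 3.132, -0.0]
force: [0.5, -0.6, -0.4]
gripper_width: 0.0371
t 1.07 d mm [  -5.8 -205.3    1.7] rot [-0.  0. -0.] |d| 205 q6 -1.08
 now [0.3929 0.326  0.2386] F [ 0.5 -0.6 -0.4] w 0.0371 R [[-0.988, -0.153, 0.0], [-0.153, 0.988, -0.0], [-0.0, -0.0, -1.0]]
```

```bash
python3 -m crank '{"claw":[1,1,1,1,1,1,1,1],"delta_pos":[[-0.005,-0.041,0],[-0.006,-0.082,0],[-0.006,-0.123,0],[-0.006,-0.164,0],[-0.006,-0.205,0.01],[-0.006,-0.205,0.05],[-0.006,-0.205,0.09],[-0.006,-0.205,0.13]],"rotation":[[0,0,0],[0,0,0],[0,0,0],[0,0,0],[0,0,0],[0,0,0],[0,0,0],[0,0,0]]}'; python3 -c "
from h import *
go(.43,.124,.078,98.8)
f=cam('top');cv2.imwrite('pics/push0.png',cv2.resize(f['frame'][140:365,170:470,::-1],(800,600)))
f=cam('scene');cv2.imwrite('pics/push0s.png',f['frame'][:,:,::-1])"
```

```text
clock: 1.73
tcp_pos: [0.4315, 0.1232, 0.1087]
orientation: [-0.235, 3.128, 0.001]
force: [0.1, 0.9, -0.3]
gripper_width: 0.0005
t 1.73 d mm [ 1.5  1.  30.7] rot [ 0.   0.3 -0.2] |d| 31 q6 -1.5
 now [0.4315 0.1232 0.1087] F [ 0.1  0.9 -0.3] w 0.0005 R [[-0.989, -0.15, 0.004], [-0.15, 0.989, 0.001], [-0.004, 0.0, -1.0]]
```

View pics/push0.png

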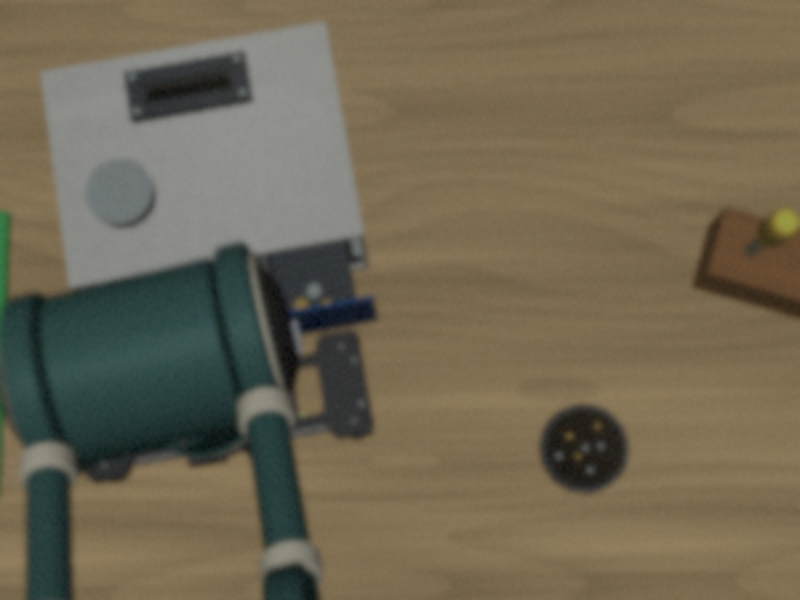

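```bash
python3 -m crank '{"claw":[1,1,1,1,1,1,1,1],"delta_pos":[[0,0,0.03],[0,0,0.03],[-0.01,0,0.03],[-0.02,0,0.03],[-0.03,0,0.03],[-0.036,0,0.03],[-0.042,0,0.03],[-0.048,0,0.03]],"rotation":[[0,0,0],[0,0,0],[0,0,0],[0,0,0],[0,0,0],[0,0,0],[0,0,0],[0,0,0]]}'; python3 -m crank '{"claw":[1,1,1],"delta_pos":[[-0.004,0,0],[-0.008,0,0],[-0.012,0,0]],"rotation":[[0,0,0],[0,0,0],[0,0,0]]}'
```

```text
clock: 2.5
tcp_pos: [0.472, 0.1298, 0.0729]
orientation: [0.238, -3.119, 0.003]
force: [-4.0, -0.4, 2.1]
gripper_width: 0.0003
clock: 2.75
tcp_pos: [0.4839, 0.1317, 0.0726]
orientation: [0.238, -3.118, 0.003]
force: [-4.1, 0.2, 2.1]
gripper_width: 0.0001
```

```bash
python3 -m crank '{"claw":[1,1,1],"delta_pos":[[-0.005,0,-0.001],[-0.01,0,-0.003],[-0.015,0,-0.004]],"rotation":[[0,-0.5,0],[0,-1,0],[0,-1,0]]}';python3 -m crank '{"claw":[1,1,1],"delta_pos":[[-0.003,0,0],[-0.006,0,0],[-0.009,0,0]],"rotation":[[0,0,0],[0,0,0],[0,0,0]]}'; python3 -c "
from h import *
f=cam('top');cv2.imwrite('pics/push1.png',cv2.resize(f['frame'][140:290,170:370,::-1],(800,600)))
f=cam('scene');cv2.imwrite('pics/push1s.png',cv2.resize(f['frame'][140:290,310:510,::-1],(800,600)))"
```

```text
clock: 3.0
tcp_pos: [0.4978, 0.1337, 0.0757]
orientation: [-0.239, 3.131, -0.002]
force: [-3.6, -0.4, -2.7]
gripper_width: 0.0007
clock: 3.25
tcp_pos: [0.5071, 0.1351, 0.0758]
orientation: [-0.239, 3.131, -0.002]
force: [-3.8, -0.4, 0.4]
gripper_width: 0.0003
```

View pics/push1s.png

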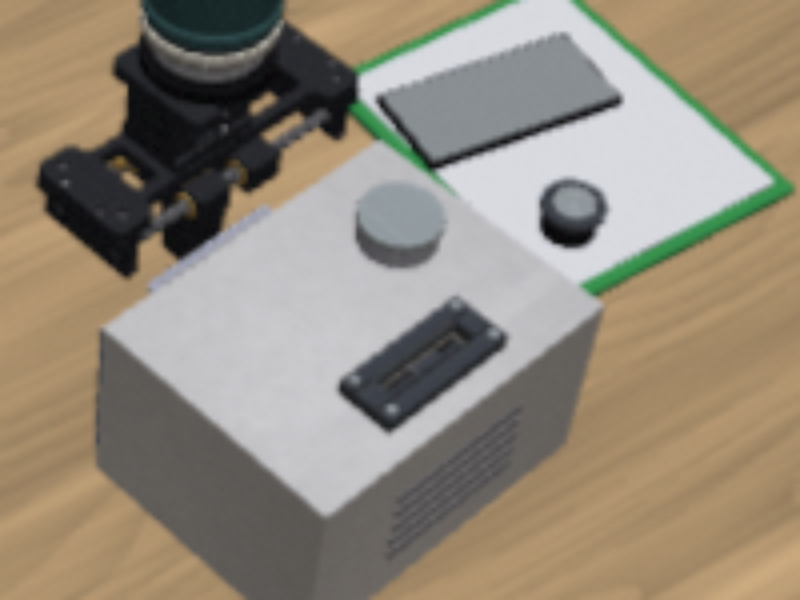

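The drawer is nearly shut: the blue front is hidden behind the cabinet edge. I'll continue gently to the stop.

```bash
python3 -m crank '{"claw":[1,1],"delta_pos":[[-0.002,0,0],[-0.004,0,0]],"rotation":[[0,0,0],[0,0,0]]}';python3 -m crank '{"claw":[1,1],"delta_pos":[[-0.002,0,0],[-0.003,0,0]],"rotation":[[0,0,0],[0,0,0]]}'
```

```text
clock: 3.52
tcp_pos: [0.5076, 0.1352, 0.0755]
orientation: [0.238, -3.126, 0.003]
force: [-18.4, -2.1, 14.1]
gripper_width: 0.0003
clock: 3.68
tcp_pos: [0.5074, 0.1352, 0.0755]
orientation: [0.238, -3.119, 0.004]
force: [-15.6, -2.2, 12.2]
gripper_width: 0.0004
```

View pics/push1.png

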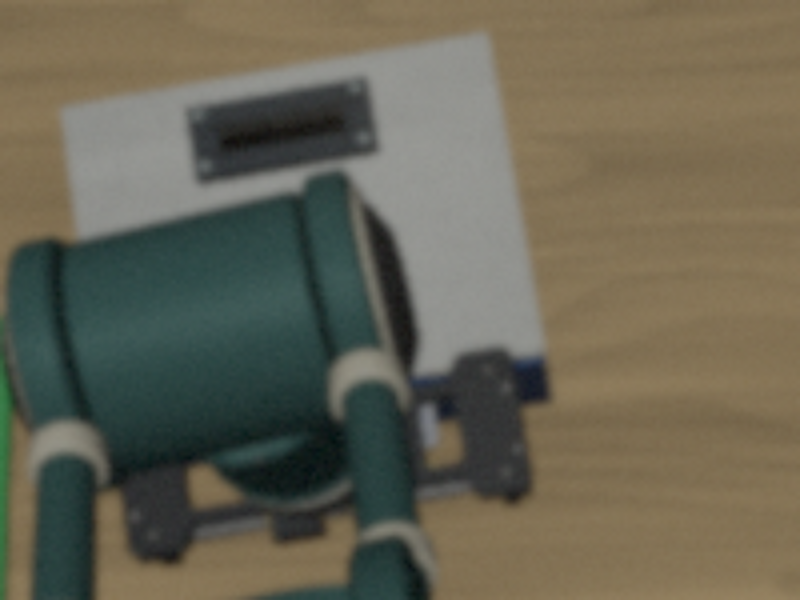

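```bash
python3 -m crank '{"claw":[1,1,1,1,1,1],"delta_pos":[[0.02,0,0],[0.04,0,0],[0.05,0,-0.03],[0.05,0,-0.07],[0.05,0,-0.11],[0.05,-0.02,-0.15]],"rotation":[[0,0,0],[0,0,0],[0,0,0],[0,0,0],[0,0,0],[0,0,0]]}'; python3 -c "
from h import *
go(.5417,-.322,.235,-18.2)"
```

```text
clock: 4.18
tcp_pos: [0.4638, 0.1115, 0.2264]
orientation: [0.241, -3.123, 0.001]
force: [0.7, -0.1, 0.6]
gripper_width: 0.0002
t 4.18 d mm [ -10.3 -440.3   -8.6] rot [ -0.6  -0.3 117. ] |d| 441 q6 -1.54
 now [0.4638 0.1115 0.2264] F [ 0.7 -0.1  0.6] w 0.0002 R [[-0.988, -0.154, -0.009], [-0.154, 0.988, -0.002], [0.009, -0.0, -1.0]]
```

```bash
python3 -m crank '{"claw":[-1,-1,-1,-1,-1,-1,-1,-1],"delta_pos":[[-0.001,-0.04,-0.01],[-0.002,-0.08,-0.01],[-0.003,-0.12,-0.01],[-0.004,-0.16,-0.01],[-0.005,-0.2,-0.01],[-0.006,-0.24,-0.01],[-0.007,-0.28,-0.01],[-0.008,-0.32,-0.01]],"rotation":[[0,0,7],[0,0,14],[0,0,21],[0,0,28],[0,0,35],[0,0,42],[0,0,49],[0,0,56]]}'; python3 -c "
from h import *
go(.5417,-.322,.235,-18.2)
f=cam('top');cv2.imwrite('pics/shut.png',cv2.resize(f['frame'][140:290,170:370,::-1],(800,600)))"
```

```text
clock: 4.85
tcp_pos: [0.5223, -0.2063, 0.2376]
orientation: [-1.265, -2.872, 0.008]
force: [0.1, 0.1, -0.2]
gripper_width: 0.0514
t 4.85 d mm [-98.4 -63.8   2.9] rot [-0.3  0.1 60.7] |d| 117 q6 -1.16
 now [ 0.5223 -0.2063  0.2376] F [ 0.1  0.1 -0.2] w 0.0514 R [[-0.675, 0.738, -0.005], [0.738, 0.675, -0.004], [0.001, -0.006, -1.0]]
```

View pics/shut.png

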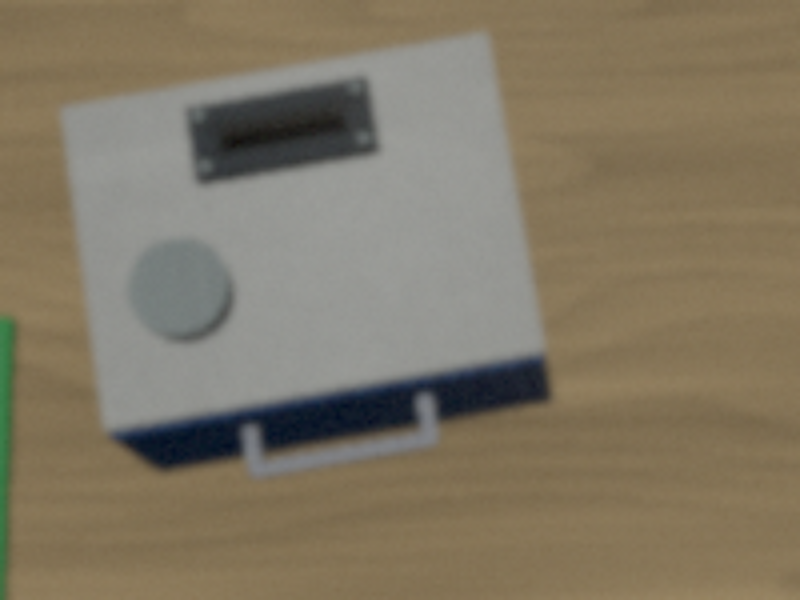

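The drawer is flush with the cabinet front: the blue panel starts at its edge (105-545, 355-430) and the tin hasn't moved. Next is the rod.

```bash
python3 -m crank '{"claw":[-1,-1,-1,-1,-1,-1,-1,-1],"delta_pos":[[-0.03,-0.02,0],[-0.06,-0.04,0],[-0.09,-0.06,0],[-0.098,-0.064,0],[-0.098,-0.064,0],[-0.098,-0.064,0],[-0.098,-0.064,0],[-0.098,-0.064,0]],"rotation":[[0,0,7],[0,0,14],[0,0,21],[0,0,28],[0,0,35],[0,0,42],[0,0,49],[0,0,56]]}'; python3 -m crank '{"claw":[-1,-1],"delta_pos":[[0,0,0],[0,0,0]],"rotation":[[0,0,4.7],[0,0,4.7]]}'; python3 -c "
from h import *
go(.5417,-.322,.116,-18.2)
f=cam('scene');cv2.imwrite('pics/st1s.png',cv2.resize(f['frame'][190:340,90:290,::-1],(800,600)))
f=cam('top');cv2.imwrite('pics/st1.png',cv2.resize(f['frame'][170:320,390:590,::-1],(800,600)))"
```

```text
clock: 5.57
tcp_pos: [0.5426, -0.3296, 0.2395]
orientation: [2.475, 1.921, -0.012]
force: [0.5, 0.5, 0.6]
gripper_width: 0.088
clock: 5.73
tcp_pos: [0.5438, -0.3303, 0.2404]
orientation: [2.55, 1.814, -0.01]
force: [0.2, -0.0, -0.4]
gripper_width: 0.0883
t 5.73 d mm [  8.7  -5.4 124.3] rot [ 0.4  0.7 -0.9] |d| 125 q6 -0.24
 now [ 0.5438 -0.3303  0.2404] F [ 0.2 -0.  -0.4] w 0.0883 R [[0.328, 0.945, 0.002], [0.945, -0.328, -0.014], [-0.012, 0.006, -1.0]]
```

View pics/st1s.png

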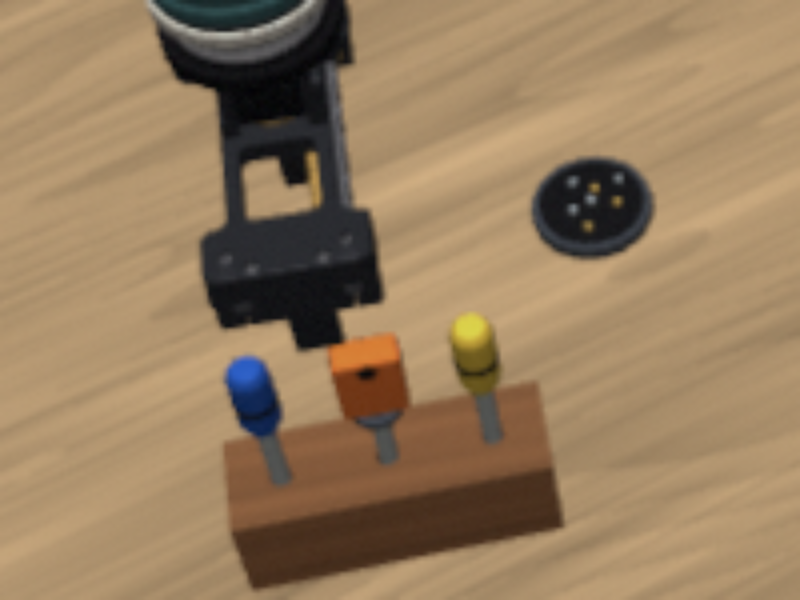

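View pics/st1.png

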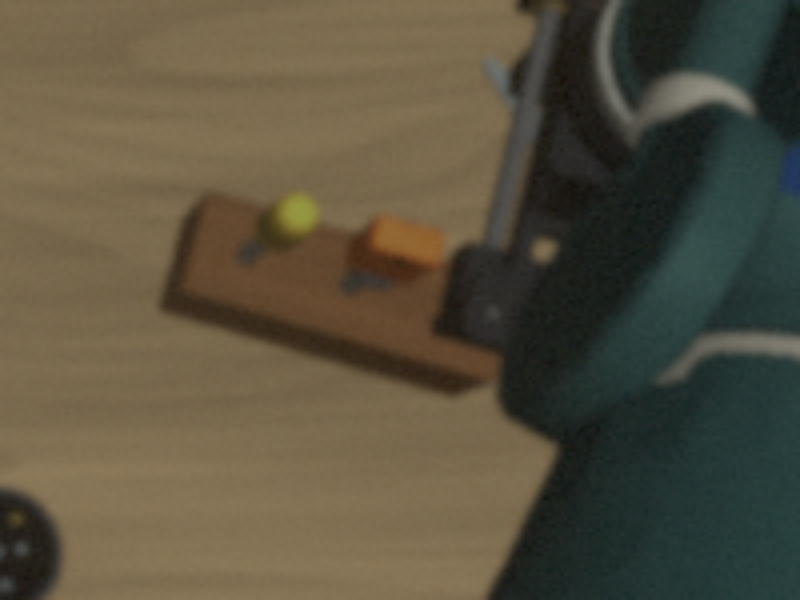

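The gripper is above the stand, jaws across the orange grip, and the drivers sit clear on both sides. I'll correct the offset and descend.

```bash
python3 -m crank '{"claw":[-1,-1,-1,-1],"delta_pos":[[0.0087,-0.0054,0.02],[0.0087,-0.0054,0.04],[0.0087,-0.0054,0.05],[0.0087,-0.0054,0.05]],"rotation":[[0.4,0.7,-0.9],[0.4,0.7,-0.9],[0.4,0.7,-0.9],[0.4,0.7,-0.9]]}'; python3 -c "
from h import *
go(.5417,-.322,.116,-18.2)"
```

```text
clock: 6.17
tcp_pos: [0.5395, -0.3196, 0.1869]
orientation: [-2.534, -1.845, 0.005]
force: [-0.6, 0.9, -0.7]
gripper_width: 0.0883
t 6.17 d mm [-1.7  3.3 70.8] rot [-0.4 -0.1  0.3] |d| 71 q6 -0.26
 now [ 0.5395 -0.3196  0.1869] F [-0.6  0.9 -0.7] w 0.0883 R [[0.307, 0.952, -0.006], [0.952, -0.307, 0.004], [0.001, -0.007, -1.0]]
```

```bash
python3 -m crank '{"claw":[-1,-1,-1,-1,-1],"delta_pos":[[-0.0017,0.0033,0.02],[-0.0017,0.0033,0.045],[-0.0017,0.0033,0.065],[-0.0017,0.0033,0.07],[-0.0017,0.0033,0.07]],"rotation":[[-0.4,-0.1,0.3],[-0.4,-0.1,0.3],[-0.4,-0.1,0.3],[-0.4,-0.1,0.3],[-0.4,-0.1,0.3]]}'; python3 -c "
from h import *
go(.5417,-.322,.116,-18.2)
f=cam('scene');cv2.imwrite('pics/st2s.png',cv2.resize(f['frame'][220:340,110:270,::-1],(800,600)))
f=cam('top');cv2.imwrite('pics/st2.png',cv2.resize(f['frame'][190:280,420:540,::-1],(800,600)))"
```

```text
clock: 6.58
tcp_pos: [0.5409, -0.3215, 0.1155]
orientation: [-2.542, -1.842, 0.002]
force: [-0.3, -0.3, 0.3]
gripper_width: 0.0883
t 6.58 d mm [-0.2  0.9 -0.5] rot [-0.2 -0.   0.1] |d| 1 q6 -0.26
 now [ 0.5409 -0.3215  0.1155] F [-0.3 -0.3  0.3] w 0.0883 R [[0.311, 0.95, -0.003], [0.95, -0.311, 0.001], [0.0, -0.003, -1.0]]
```

View pics/st2s.png

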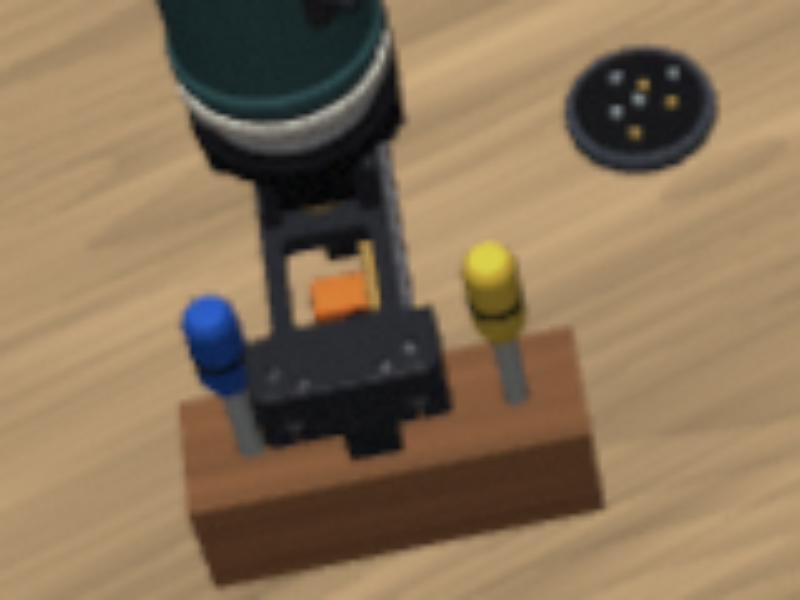

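View pics/st2.png

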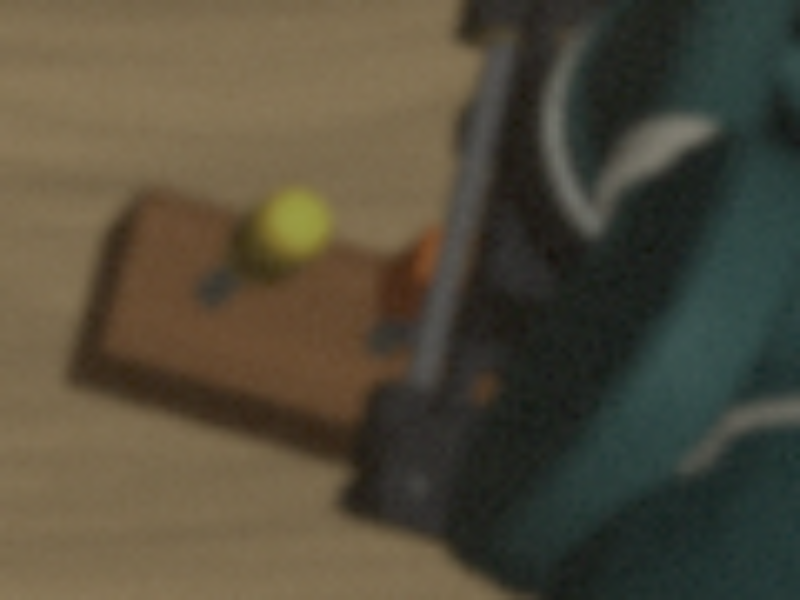

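The grip sits between the open fingers and both drivers are untouched, so I'll close.

```bash
python3 -m crank '{"claw":[1,1,1,1,1,1,1,1],"delta_pos":[[0,0,0],[0,0,0],[0,0,0],[0,0,0],[0,0,0],[0,0,0],[0,0,0],[0,0,0]],"rotation":[[0,0,0],[0,0,0],[0,0,0],[0,0,0],[0,0,0],[0,0,0],[0,0,0],[0,0,0]]}'
```

```text
clock: 7.35
tcp_pos: [0.5425, -0.3225, 0.1183]
orientation: [2.543, 1.842, 0.0]
force: [0.0, 0.5, -0.4]
gripper_width: 0.0368
```

```bash
python3 -m crank '{"claw":[1,1,1,1,1,1],"delta_pos":[[0,0,0.002],[0,0,0.002],[0,0,0.002],[0,0,0.002],[0,0,0.002],[0,0,0.002]],"rotation":[[0,0,0],[0,0,0],[0,0,0],[0,0,0],[0,0,0],[0,0,0]]}'; python3 -c "
from h import *
go(.5417,-.322,.116,-18.2)"
```

```text
clock: 7.85
tcp_pos: [0.542, -0.3223, 0.1158]
orientation: [2.544, 1.843, -0.0]
force: [-1.0, 1.0, -0.2]
gripper_width: 0.018
t 7.85 d mm [ 0.2 -0.4 -0.2] rot [0. 0. 0.] |d| 0 q6 -0.26
 now [ 0.542  -0.3223  0.1158] F [-1.   1.  -0.2] w 0.018 R [[0.312, 0.95, 0.0], [0.95, -0.312, -0.001], [-0.001, 0.0, -1.0]]
```

```bash
python3 -m crank '{"claw":[1,1,1,1,1,1,1,1],"delta_pos":[[0,0,-0.015],[0,0,-0.03],[0,0,-0.05],[0,0,-0.075],[0,0,-0.1],[0,0,-0.13],[0,0,-0.16],[0,0,-0.175]],"rotation":[[0,0,0],[0,0,0],[0,0,0],[0,0,0],[0,0,0],[0,0,0],[0,0,0],[0,0,0]]}'; python3 -c "
from h import *
go(.6806,.1629,.295,-81.1)
f=cam('scene');cv2.imwrite('pics/l1s.png',cv2.resize(f['frame'][190:340,90:290,::-1],(800,600)))"
```

```text
clock: 8.52
tcp_pos: [0.5434, -0.323, 0.2955]
orientation: [2.539, 1.839, 0.003]
force: [0.6, -0.7, -0.4]
gripper_width: 0.0176
t 8.52 d mm [504.5 -21.1  -0.7] rot [ 0.4 -0.1 62.9] |d| 505 q6 -0.26
 now [ 0.5434 -0.323   0.2955] F [ 0.6 -0.7 -0.4] w 0.0176 R [[0.312, 0.95, 0.005], [0.95, -0.312, -0.004], [-0.002, 0.006, -1.0]]
```

View pics/l1s.png

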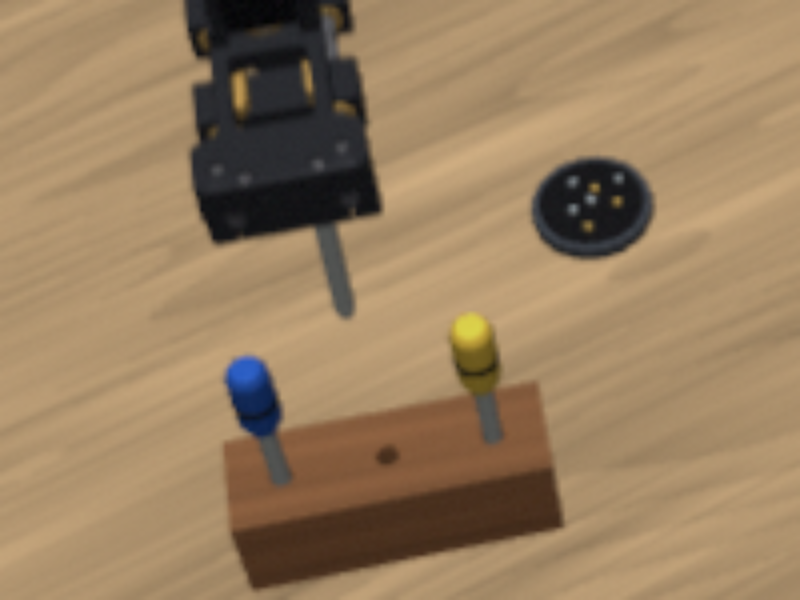

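The rod is out with its tip at (343,312) in the zoom, the hole at (387,455) is empty and the drivers are in place. Next I'll carry it to the cabinet.

```bash
python3 -m crank '{"claw":[1,1,1,1,1,1,1,1],"delta_pos":[[0.04,-0.002,0],[0.08,-0.004,0],[0.12,-0.006,0],[0.16,-0.008,0],[0.2,-0.01,0],[0.24,-0.011,0],[0.28,-0.012,0],[0.32,-0.014,0]],"rotation":[[0,0,6],[0,0,12],[0,0,18],[0,0,24],[0,0,30],[0,0,36],[0,0,42],[0,0,48]]}'; python3 -c "
from h import *
go(.6806,.1629,.29,-81.1)"
```

```text
clock: 9.23
tcp_pos: [0.6308, -0.0132, 0.2956]
orientation: [3.068, 0.64, 0.011]
force: [0.3, -0.3, -1.5]
gripper_width: 0.0175
t 9.23 d mm [ 116.  -141.6    5. ] rot [ 0.5 -0.4 14.6] |d| 183 q6 1.1
 now [ 0.6308 -0.0132  0.2956] F [ 0.3 -0.3 -1.5] w 0.0175 R [[0.917, 0.399, 0.008], [0.4, -0.917, -0.006], [0.005, 0.009, -1.0]]
```

```bash
python3 -m crank '{"claw":[1,1,1,1,1,1,1,1],"delta_pos":[[0.025,-0.031,0],[0.05,-0.062,0],[0.075,-0.092,0],[0.1,-0.122,0],[0.116,-0.1415,0.005],[0.116,-0.1415,0.005],[0.116,-0.1415,0.005],[0.116,-0.1415,0.005]],"rotation":[[0,0,6],[0,0,12],[0.5,-0.4,14.6],[0.5,-0.4,14.6],[0.5,-0.4,14.6],[0.5,-0.4,14.6],[0.5,-0.4,14.6],[0.5,-0.4,14.6]]}'; python3 -c "
from h import *
go(.6806,.1629,.25,-81.1)
f=cam('scene');cv2.imwrite('pics/c1s.png',cv2.resize(f['frame'][150:270,340:500,::-1],(800,600)))
f=cam('top');cv2.imwrite('pics/c1.png',cv2.resize(f['frame'][120:240,180:340,::-1],(800,600)))"
```

```text
clock: 9.9
tcp_pos: [0.6802, 0.1623, 0.2886]
orientation: [3.132, 0.246, -0.005]
force: [0.4, -0.8, -0.7]
gripper_width: 0.0179
t 9.9 d mm [ 0.6 -0.5 38.6] rot [0.  0.2 0.1] |d| 39 q6 1.61
 now [0.6802 0.1623 0.2886] F [ 0.4 -0.8 -0.7] w 0.0179 R [[0.988, 0.156, -0.003], [0.156, -0.988, -0.001], [-0.003, 0.0, -1.0]]
```

View pics/c1s.png

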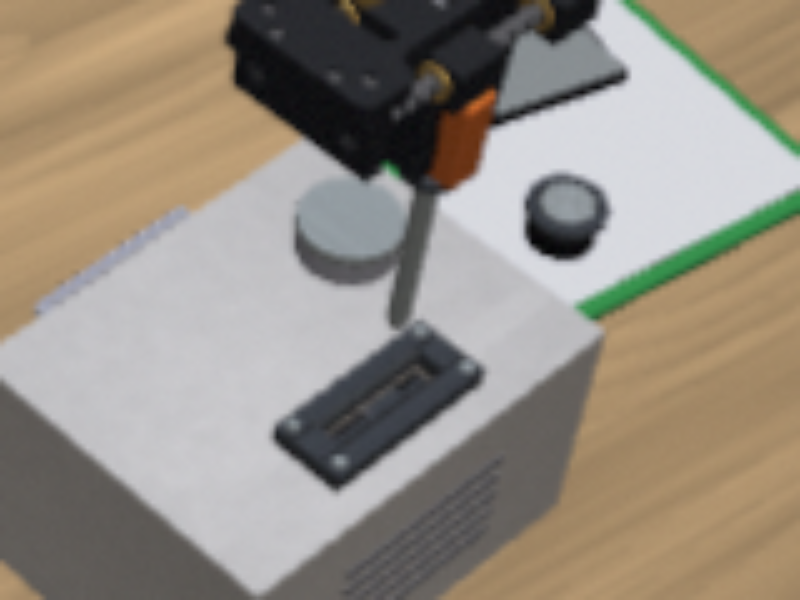

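View pics/c1.png

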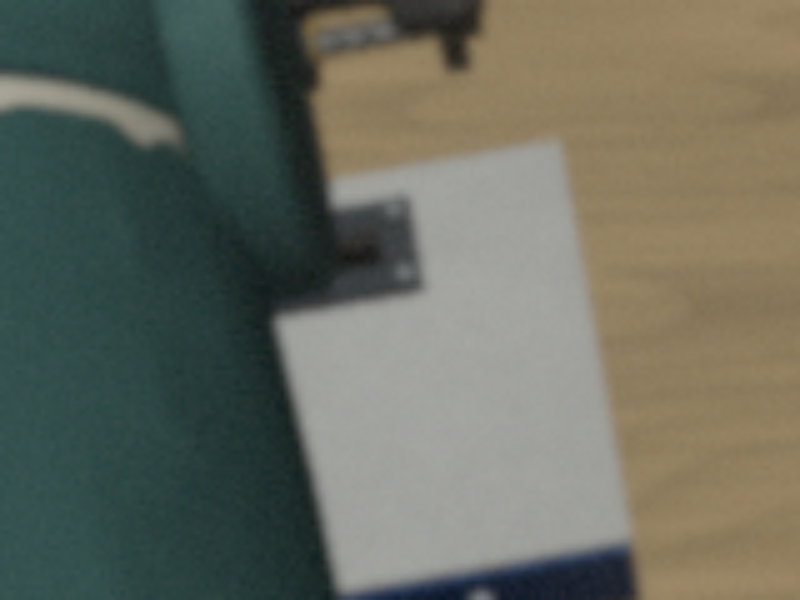

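```bash
python3 -c "
from h import *
s=read_state();R=Ro.from_rotvec(s['orientation']).as_matrix()
tip=s['tcp_pos']+R[:,2]*.106
print(tip,proj('scene',tip)); 
for z in(.18,.183,.186):print(plane('scene',((400.5/5)-.5+340,(322.5/5)-.5+150),z))
P=np.array([.6806,.1629,.136]);print(proj('scene',P))
go(.6806,.1629,.25,-81.1)
"
```

```text
[0.68030817 0.16137011 0.1836794 ] [418.31363902 214.0707827 ]
[0.67931199 0.16620867 0.18      ]
[0.68115759 0.16421791 0.183     ]
[0.6830032  0.16222714 0.186     ]
[415.96363134 228.52216695]
t 10.05 d mm [ 0.3 -1.6 40. ] rot [-0.   0.1 -0. ] |d| 40 q6 1.61
 now [0.6806 0.1613 0.29  ] F [ 0.5  0.6 -0.9] w 0.0178 R [[0.988, 0.154, -0.001], [0.154, -0.988, 0.0], [-0.001, -0.0, -1.0]]
```

```bash
python3 -m crank '{"claw":[1,1,1,1],"delta_pos":[[0,0.022,0.01],[0,0.022,0.03],[0,0.022,0.04],[0,0.022,0.04]],"rotation":[[0,0,0],[0,0,0],[0,0,0],[0,0,0]]}'; python3 -m crank '{"claw":[1,1,1,1,1],"delta_pos":[[0,0,0.008],[0,0,0.016],[0,0,0.024],[0,0,0.03],[0,0,0.03]],"rotation":[[0,0,0],[0,0,0],[0,0,0],[0,0,0],[0,0,0]]}'; python3 -c "
from h import *
go(.6806,.1629,.184,-81.1)
f=cam('scene');cv2.imwrite('pics/c2s.png',cv2.resize(f['frame'][150:270,340:500,::-1],(800,600)))"
```

```text
clock: 10.38
tcp_pos: [0.682, 0.138, 0.2466]
orientation: [-3.132, -0.239, 0.011]
force: [0.6, -0.8, -1.9]
gripper_width: 0.0171
clock: 10.8
tcp_pos: [0.6812, 0.1381, 0.2146]
orientation: [3.132, 0.24, -0.014]
force: [1.0, 0.2, -3.8]
gripper_width: 0.0177
t 10.8 d mm [  3.5 -24.6  30.6] rot [-0.   0.5 -0.1] |d| 39 q6 1.58
 now [0.6812 0.1381 0.2146] F [ 1.   0.2 -3.8] w 0.0177 R [[0.988, 0.152, -0.009], [0.152, -0.988, -0.001], [-0.009, -0.0, -1.0]]
```

View pics/c2s.png

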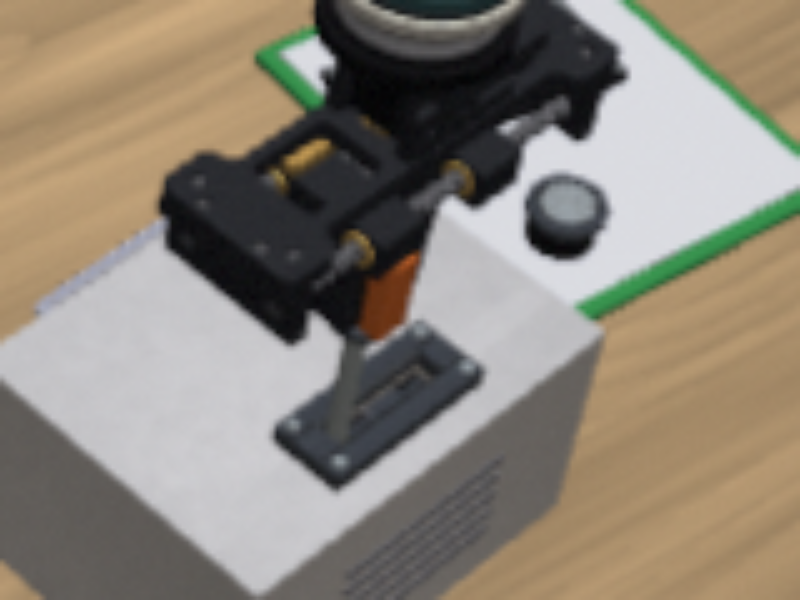

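```bash
python3 -m crank '{"claw":[1,1,1,1],"delta_pos":[[0.0015,-0.001,0],[0.003,-0.002,0],[0.0035,-0.002,0],[0.0035,-0.002,0]],"rotation":[[0,0.3,-0.1],[0,0.5,-0.1],[0,0.5,-0.1],[0,0.5,-0.1]]}'; python3 -c "
from h import *
go(.6806,.1629,.184,-81.1)"
```

```text
clock: 11.18
tcp_pos: [0.6846, 0.141, 0.216]
orientation: [-3.131, -0.243, -0.002]
force: [-0.8, 0.2, 0.4]
gripper_width: 0.0176
t 11.18 d mm [ -0.6 -22.2  32. ] rot [-0.  -0.1 -0. ] |d| 39 q6 1.58
 now [0.6846 0.141  0.216 ] F [-0.8  0.2  0.4] w 0.0176 R [[0.988, 0.154, 0.001], [0.154, -0.988, 0.001], [0.001, -0.001, -1.0]]
```

```bash
python3 -m crank '{"claw":[1,1,1,1],"delta_pos":[[0,0,0.01],[0,0,0.02],[0,0,0.026],[0,0,0.028]],"rotation":[[0,0,0],[0,0,0],[0,0,0],[0,0,0]]}';  python3 -m crank '{"claw":[1,1,1],"delta_pos":[[0,0,0.002],[0,0,0.004],[0,0,0.006]],"rotation":[[0,0,0],[0,0,0],[0,0,0]]}';  python3 -c "
from h import *
go(.6806,.1629,.184,-81.1)"
```

```text
clock: 11.52
tcp_pos: [0.6837, 0.1408, 0.1852]
orientation: [-3.132, -0.243, 0.003]
force: [-0.6, 0.3, -0.9]
gripper_width: 0.0176
clock: 11.77
tcp_pos: [0.6856, 0.1411, 0.1834]
orientation: [-3.131, -0.243, -0.005]
force: [-4.1, -0.1, 18.3]
gripper_width: 0.0175
t 11.77 d mm [ -1.6 -22.3  -0.6] rot [-0.  -0.2 -0. ] |d| 22 q6 1.58
 now [0.6856 0.1411 0.1834] F [-4.1 -0.1 18.3] w 0.0175 R [[0.988, 0.154, 0.003], [0.154, -0.988, 0.001], [0.003, -0.001, -1.0]]
```

Strip contact is at TCP z 0.1835, as predicted. Now I'll slide toward +y under light pressure.

```bash
python3 -m crank '{"claw":[1,1,1,1,1],"delta_pos":[[-0.0015,-0.001,0.0015],[-0.0015,-0.002,0.0015],[-0.0015,-0.003,0.0015],[-0.0015,-0.005,0.0015],[-0.0015,-0.006,0.0015]],"rotation":[[0,-0.2,0],[0,-0.2,0],[0,-0.2,0],[0,-0.2,0],[0,-0.2,0]]}';  python3 -c "
from h import *
go(.6806,.1629,.184,-81.1)"
```

```text
clock: 12.18
tcp_pos: [0.6845, 0.1454, 0.1836]
orientation: [3.13, 0.243, 0.005]
force: [-0.6, -4.8, 6.2]
gripper_width: 0.0179
t 12.18 d mm [ -1.2 -17.9  -0.4] rot [ 0.1 -0.2 -0. ] |d| 18 q6 1.59
 now [0.6845 0.1454 0.1836] F [-0.6 -4.8  6.2] w 0.0179 R [[0.988, 0.154, 0.003], [0.154, -0.988, -0.002], [0.003, 0.002, -1.0]]
```

```bash
python3 -m crank '{"claw":[1,1,1,1,1,1],"delta_pos":[[-0.001,-0.001,0.002],[-0.001,-0.002,0.002],[-0.001,-0.0035,0.002],[-0.001,-0.005,0.002],[-0.001,-0.0065,0.002],[-0.001,-0.008,0.002]],"rotation":[[0.1,-0.2,0],[0.1,-0.2,0],[0.1,-0.2,0],[0.1,-0.2,0],[0.1,-0.2,0],[0.1,-0.2,0]]}';  python3 -c "
from h import *
go(.6806,.1629,.184,-81.1)"
```

```text
clock: 12.68
tcp_pos: [0.6837, 0.1514, 0.1836]
orientation: [3.128, 0.243, 0.004]
force: [-0.1, -5.1, 7.2]
gripper_width: 0.0179
t 12.68 d mm [ -1.3 -11.9  -0.5] rot [ 0.2 -0.1 -0. ] |d| 12 q6 1.6
 now [0.6837 0.1514 0.1836] F [-0.1 -5.1  7.2] w 0.0179 R [[0.988, 0.155, 0.003], [0.155, -0.988, -0.004], [0.002, 0.004, -1.0]]
```

```bash
python3 -m crank '{"claw":[1,1,1,1,1,1],"delta_pos":[[-0.001,-0.001,0.002],[-0.001,-0.002,0.002],[-0.001,-0.0035,0.002],[-0.001,-0.005,0.002],[-0.001,-0.0065,0.002],[-0.001,-0.008,0.002]],"rotation":[[0.2,-0.1,0],[0.2,-0.1,0],[0.2,-0.1,0],[0.2,-0.1,0],[0.2,-0.1,0],[0.2,-0.1,0]]}';  python3 -c "
from h import *
go(.6806,.1629,.184,-81.1)"
```

```text
clock: 13.18
tcp_pos: [0.6828, 0.1572, 0.1835]
orientation: [3.128, 0.244, 0.006]
force: [-1.3, -5.2, 8.1]
gripper_width: 0.0172
t 13.18 d mm [-1.3 -5.9 -0.5] rot [ 0.2 -0.2  0. ] |d| 6 q6 1.61
 now [0.6828 0.1572 0.1835] F [-1.3 -5.2  8.1] w 0.0172 R [[0.988, 0.155, 0.004], [0.155, -0.988, -0.004], [0.003, 0.004, -1.0]]
```

```bash
python3 -m crank '{"claw":[1,1,1,1,1,1],"delta_pos":[[-0.002,-0.001,0.002],[-0.002,-0.002,0.002],[-0.002,-0.0035,0.002],[-0.002,-0.005,0.002],[-0.002,-0.0065,0.002],[-0.002,-0.008,0.002]],"rotation":[[0.2,-0.2,0],[0.2,-0.2,0],[0.2,-0.2,0],[0.2,-0.2,0],[0.2,-0.2,0],[0.2,-0.2,0]]}';  python3 -c "
from h import *
go(.6806,.1629,.184,-81.1)"
```

```text
clock: 13.68
tcp_pos: [0.6815, 0.1634, 0.1836]
orientation: [3.129, 0.244, 0.007]
force: [-0.5, -4.8, 7.2]
gripper_width: 0.0179
t 13.68 d mm [-0.9  0.4 -0.4] rot [ 0.2 -0.2  0. ] |d| 1 q6 1.62
 now [0.6815 0.1634 0.1836] F [-0.5 -4.8  7.2] w 0.0179 R [[0.988, 0.155, 0.004], [0.155, -0.988, -0.003], [0.004, 0.004, -1.0]]
```

```bash
python3 -m crank '{"claw":[1,1,1,1,1,1],"delta_pos":[[-0.002,-0.001,0.002],[-0.002,-0.002,0.002],[-0.002,-0.0035,0.002],[-0.002,-0.005,0.002],[-0.002,-0.0065,0.002],[-0.002,-0.008,0.002]],"rotation":[[0.2,-0.3,0],[0.2,-0.3,0],[0.2,-0.3,0],[0.2,-0.3,0],[0.2,-0.3,0],[0.2,-0.3,0]]}';  python3 -c "
from h import *
go(.6806,.1629,.184,-81.1)"
```

```text
clock: 14.18
tcp_pos: [0.6803, 0.1699, 0.1836]
orientation: [3.13, 0.244, 0.005]
force: [1.0, -4.1, 6.8]
gripper_width: 0.0177
t 14.18 d mm [-0.8  7.  -0.4] rot [ 0.2 -0.2  0. ] |d| 7 q6 1.63
 now [0.6803 0.1699 0.1836] F [ 1.  -4.1  6.8] w 0.0177 R [[0.988, 0.155, 0.004], [0.155, -0.988, -0.002], [0.003, 0.003, -1.0]]
```

```bash
python3 -m crank '{"claw":[1,1,1,1,1,1],"delta_pos":[[-0.002,-0.001,0.002],[-0.002,-0.002,0.002],[-0.002,-0.0035,0.002],[-0.002,-0.005,0.002],[-0.002,-0.0065,0.002],[-0.002,-0.008,0.002]],"rotation":[[0.2,-0.3,0],[0.2,-0.3,0],[0.2,-0.3,0],[0.2,-0.3,0],[0.2,-0.3,0],[0.2,-0.3,0]]}';  python3 -c "
from h import *
go(.6806,.1629,.184,-81.1)"
```

```text
clock: 14.68
tcp_pos: [0.6772, 0.1777, 0.1813]
orientation: [-3.131, -0.243, 0.003]
force: [-0.7, -0.6, -1.9]
gripper_width: 0.0178
t 14.68 d mm [ 1.1 15.2 -2.7] rot [-0.1  0.1 -0. ] |d| 15 q6 1.64
 now [0.6772 0.1777 0.1813] F [-0.7 -0.6 -1.9] w 0.0178 R [[0.988, 0.155, -0.002], [0.155, -0.988, 0.001], [-0.002, -0.001, -1.0]]
```

The force has vanished and z dropped 2.3 mm, so the tip is in the hole at about y=+15. I'll lower it gently.

```bash
python3 -m crank '{"claw":[1,1,1],"delta_pos":[[0.001,0,0.003],[0.001,0,0.006],[0.001,0,0.008]],"rotation":[[0,0,0],[0,0,0],[0,0,0]]}';  python3 -c "
from h import *
go(.6806,.1629,.184,-81.1)"
```

```text
clock: 14.93
tcp_pos: [0.6774, 0.178, 0.1716]
orientation: [-3.131, -0.244, 0.006]
force: [0.5, -0.3, -1.9]
gripper_width: 0.0177
t 14.93 d mm [  0.8  15.4 -12.5] rot [-0.1  0.2  0. ] |d| 20 q6 1.64
 now [0.6774 0.178  0.1716] F [ 0.5 -0.3 -1.9] w 0.0177 R [[0.988, 0.155, -0.004], [0.155, -0.988, 0.001], [-0.004, -0.002, -1.0]]
```

```bash
python3 -m crank '{"claw":[1,1,1,1,1],"delta_pos":[[0.0005,0,0.005],[0.0005,0,0.01],[0.0005,0,0.015],[0.0005,0,0.02],[0.0005,0,0.021]],"rotation":[[0,0.2,0],[0,0.2,0],[0,0.2,0],[0,0.2,0],[0,0.2,0]]}';  python3 -c "
from h import *
go(.6774,.178,.146,-81.1)"
```

```text
clock: 15.35
tcp_pos: [0.6769, 0.1779, 0.1488]
orientation: [-3.131, -0.244, 0.005]
force: [-1.2, -0.2, -0.8]
gripper_width: 0.0175
t 15.35 d mm [ 0.5 -0.   2.8] rot [-0.1  0.2  0. ] |d| 3 q6 1.64
 now [0.6769 0.1779 0.1488] F [-1.2 -0.2 -0.8] w 0.0175 R [[0.988, 0.155, -0.003], [0.155, -0.988, 0.001], [-0.003, -0.001, -1.0]]
```

```bash
python3 -m crank '{"claw":[1,1,1],"delta_pos":[[0.0005,0,0.001],[0.0005,0,0.003],[0.0005,0,0.004]],"rotation":[[0,0.2,0],[0,0.2,0],[0,0.2,0]]}';  python3 -c "
from h import *
go(.6774,.178,.146,-81.1)
f=cam('scene');cv2.imwrite('pics/d1s.png',cv2.resize(f['frame'][160:270,350:497,::-1],(800,600)))"
```

```text
clock: 15.6
tcp_pos: [0.6776, 0.1779, 0.1462]
orientation: [-3.131, -0.244, -0.002]
force: [-3.9, -0.7, 7.2]
gripper_width: 0.0177
t 15.6 d mm [-0.2 -0.1  0.2] rot [-0.1 -0.1 -0. ] |d| 0 q6 1.64
 now [0.6776 0.1779 0.1462] F [-3.9 -0.7  7.2] w 0.0177 R [[0.988, 0.155, 0.001], [0.155, -0.988, 0.002], [0.001, -0.001, -1.0]]
```

View pics/d1s.png

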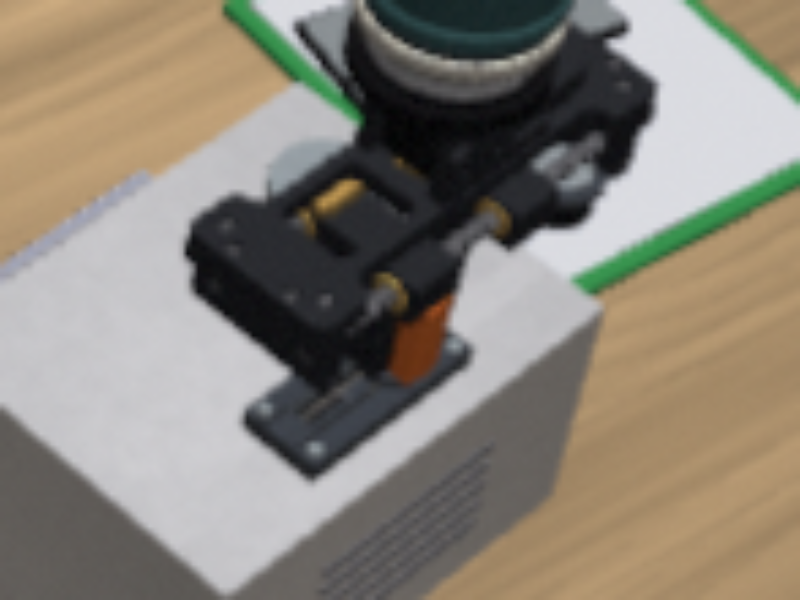

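The collar is on the guide: TCP z 0.1462 against 0.146 predicted, 7 N of resistance. I'll release and rise.

```bash
python3 -m crank '{"claw":[-1,-1,-1,-1,-1,-1,-1,-1],"delta_pos":[[0,0,0],[0,0,0],[0,0,0],[0,0,0],[0,0,0],[0,0,0],[0,0,0],[0,0,0]],"rotation":[[0,0,0],[0,0,0],[0,0,0],[0,0,0],[0,0,0],[0,0,0],[0,0,0],[0,0,0]]}'; python3 -c "
from h import *
go(.6774,.178,.146,-81.1)
f=cam('scene');cv2.imwrite('pics/e1s.png',cv2.resize(f['frame'][160:270,350:497,::-1],(800,600)))"
```

```text
clock: 16.32
tcp_pos: [0.6776, 0.178, 0.1461]
orientation: [-3.131, -0.244, -0.002]
force: [0.5, 1.2, 0.3]
gripper_width: 0.0689
t 16.32 d mm [-0.2 -0.   0.1] rot [-0.1 -0.1  0. ] |d| 0 q6 1.64
 now [0.6776 0.178  0.1461] F [0.5 1.2 0.3] w 0.0689 R [[0.988, 0.155, 0.001], [0.155, -0.988, 0.002], [0.001, -0.001, -1.0]]
```

View pics/e1s.png

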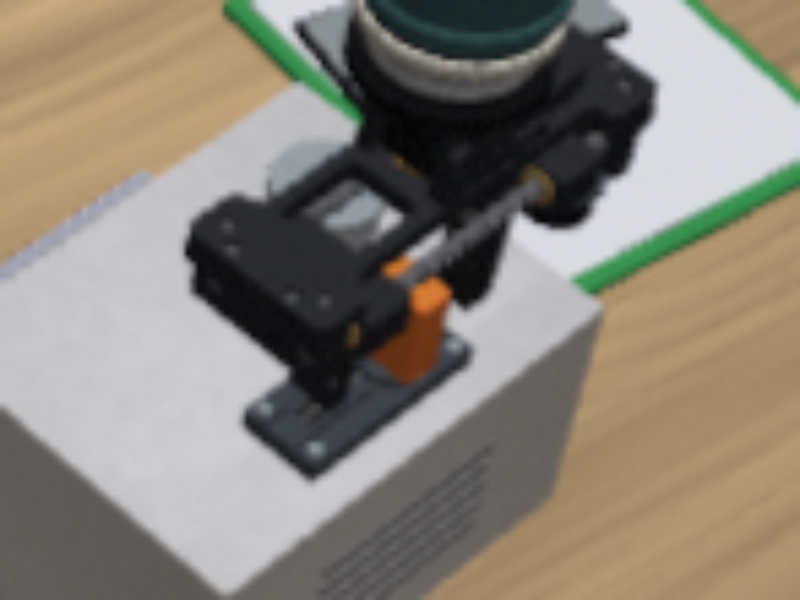

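Released, and the rod stands upright on the guide. I'll lift straight up, then move clear.

```bash
python3 -m crank '{"claw":[-1,-1,-1,-1,-1,-1,-1,-1],"delta_pos":[[0,0,-0.01],[0,0,-0.03],[0,0,-0.055],[0,0,-0.085],[0,0,-0.12],[0,0.03,-0.15],[0,0.07,-0.16],[0,0.11,-0.16]],"rotation":[[0,0,0],[0,0,0],[0,0,0],[0,0,0],[0,0,0],[0,0,0],[0,0,0],[0,0,0]]}'; python3 -m crank '{"claw":[-1,-1,-1,-1,-1],"delta_pos":[[0,0.04,0],[0,0.08,0],[0,0.1,0],[0,0.1,0],[0,0.1,0]],"rotation":[[0,0,0],[0,0,0],[0,0,0],[0,0,0],[0,0,0]]}'; python3 - <<'E'
from h import *
np.set_printoptions(precision=4,suppress=True)
a=cam('scene')['frame'][:,:,::-1];b=cam('top')['frame'][:,:,::-1]
cv2.imwrite('pics/f_s.png',a);cv2.imwrite('pics/f_t.png',b)
c=lambda im,x,y,w,h:cv2.resize(im[y:y+h,x:x+w],(400,300),interpolation=cv2.INTER_CUBIC)
cv2.imwrite('pics/f_z.png',np.vstack([np.hstack([c(a,350,150,140,105),c(a,120,240,140,105)]),np.hstack([c(b,180,130,160,120),c(b,420,200,120,90)])]))
print(read_state()['tcp_pos'],read_state()['force'])
E
```

```text
clock: 17.03
tcp_pos: [0.6967, 0.0693, 0.3132]
orientation: [-3.13, -0.248, -0.018]
force: [0.2, 0.2, -0.4]
gripper_width: 0.0882
clock: 17.45
tcp_pos: [0.7125, -0.0309, 0.3138]
orientation: [-3.13, -0.244, -0.019]
force: [-0.2, -0.4, 0.6]
gripper_width: 0.0883
[ 0.7124 -0.0287  0.3136] [-0.2483  0.1505 -0.4391]
```

View pics/f_z.png

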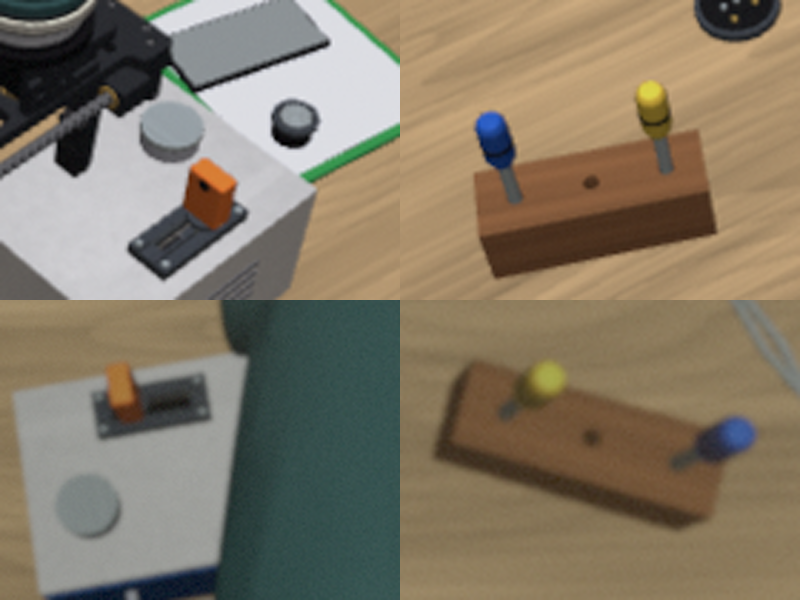

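View pics/f_t.png

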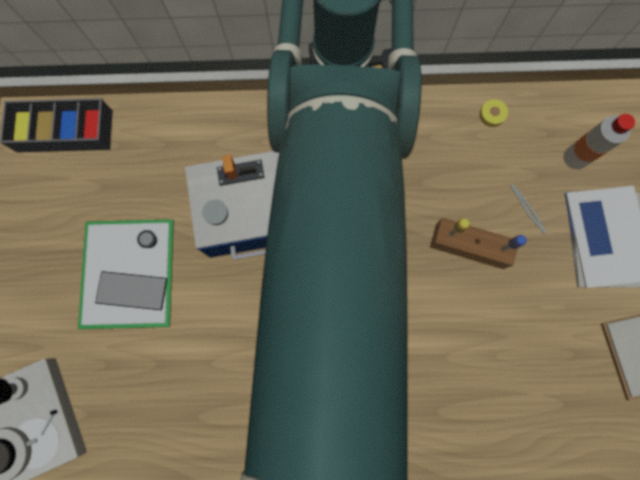

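The rod is seated with its collar on the guide, the drawer is shut, and the stand, tin, phone and loupe look unchanged. One numeric check on the height of the grip's top, then hand in.

```bash
python3 - <<'E'
from h import *
np.set_printoptions(precision=4,suppress=True)
us=((213.5)/2.857-.5+350,(176.5)/2.857-.5+150);ut=(119.5/2.5-.5+180,71.5/2.5-.5+130)
print(tri(us,ut),"expect z .186 near (.677,.178)")
a0=cv2.imread('pics/scene0.png').astype(int);a1=cv2.imread('pics/f_s.png').astype(int)
m=(abs(a0-a1).max(2)>40).astype(np.uint8);n,_,st,_=cv2.connectedComponentsWithStats(m)
print([s.tolist() for s in st[1:] if s[4]>25])
print(close_job())
E
```

```text
(array([0.6858, 0.1746, 0.1911]), np.float64(0.005334802889265895)) expect z .186 near (.677,.178)
[[176, 0, 50, 17, 396], [236, 0, 94, 28, 1328], [333, 0, 14, 4, 39], [289, 0, 130, 244, 13731], [429, 0, 78, 36, 804], [227, 13, 54, 53, 1618], [160, 34, 65, 52, 680], [172, 36, 10, 17, 68], [178, 71, 17, 15, 56], [414, 205, 19, 25, 327], [171, 273, 21, 33, 425]]
the job is handed in; nothing more can be done
None
```

The drawer is locked for the night and the job is handed in, at about 17.5 s on the clock. No verdict came back.

**What I did**
- **Drawer:** I pushed it shut against its stop. The force rose from about 4 N to 18 N and the handle stopped moving. The pictures show the front flush with the cabinet.
- **Hole:** I felt along the lock strip with the rod and it dropped in about 15 mm to the +y side of the middle.
- **Rod:** I lowered it until the collar met the guide, released it there and moved the arm clear.

**Last checks**
- **Seating:** The tool stopped at a height of 0.1462 m, against 0.146 m expected for the rod fully home, with 7 N of resistance. The final pictures show the rod upright with its collar on the guide.
- **Bystanders:** Comparing the scene camera's pictures from before and after showed changes only at the rod's two places and where the arm is or was.
- **Disagreement:** A last two-camera measurement of the grip's top gave 0.191 m instead of 0.186 m. The two camera rays missed each other by 5 mm and I had picked the points by eye, so I trusted the contact height instead.

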